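# Close a recessed square-socket gas valve with its T key

## Task

Shut the gas valve on the bench: lift the red T key out of its blue stand, set its square end in the recessed socket of the valve block, feel for the angle at which the square drops fully home, and turn it clockwise (seen from above) until it comes up against the stop. Press and turn gently throughout so that the key and valve are not strained, leave the key standing fully home in the socket with your hand off it, and leave the timer, tape roll and marker where they lie.

Things in the scene. Friction and masses are not known exactly. Their poses are not given: they have to be found in the camera images.
- key: loose T key, about 70 g, standing upright in the stand at the start. Origin at the centre of its tip (lowest point), z up along the shank, x along the wing. Steel shank 14 mm square (flats facing x and y), 47 mm long; its lowest 4 mm taper from 10 mm square at the tip to 14 mm. A steel collar, 23 mm diameter, at z = 37 to 40 mm
- key_wing (a point): middle of the key's flat red wing, 62 mm above the tip; axes as the key's. The wing is 46 mm long (x), 14 mm thick (y), z = 47 to 77 mm over the tip: grip it across its 14 mm thickness
- key_stand: blue key stand fixed to the bench, 72 x 72 x 34 mm, origin under its centre. A round hole of 22.5 mm diameter in its middle, from its top at 34 mm down to a floor at 6 mm, in which the key stands with play
- valve_block: aluminium valve block fixed to the bench, 90 mm (x) x 62 mm (y), 44 mm high, on a 70 mm wide foot, with a brass hose barb on each y side (96 mm over both). Origin under its centre. Two blue lines on its top run along its x axis. In its middle a vertical round bore, with a brass collar that stands up to 46 mm, and a brass spindle at its bottom
- socket_mouth (a point): centre of the top of the block's bore, 46 mm above the bench; axes as the block's. The bore is 22.5 mm wide and 14 mm deep; at its bottom is the face of the spindle with a square socket 15.2 mm wide. The spindle is tight (about 0.08 N m) and stays where it is left
- socket_floor (a point): centre of the floor of the square socket, 32 mm below the mouth, 18 mm below the spindle's face. Its axes are the block's: the spindle's angle is not reported. At the start the socket's flats stand anywhere from 25 to 70 degrees counter-clockwise (from above) of the block's x and y axes; clockwise it turns to a hard stop where a key's flats are in line with them or up to 4 degrees past
- timer: white timer, 55 x 70 x 18 mm, origin under its centre; bystander
- tape_roll: beige tape roll lying flat, 75 mm diameter, 19 mm high, origin under its centre; bystander
- marker: white and black marker pen, 141 mm long along its y, 12 mm thick, origin under its middle; bystander
Things that resemble listed ones, but are neither listed nor needed, are in the scene too. Of the things like the key, leave any that is brown or green; of the rest the smaller one is meant.

How it is judged:
By the outcome, as a careful person would: the job done as asked, in the order asked, and still so for the second after the job is handed in, with the robot touching nothing.
It also fails if it takes over 72 s, if anything falls off the work surface, if the arm or the gripper's body presses on something with over 40 N, if the wrist force passes 120 N, or if a joint passes its speed limit or range.

## Robot

A 6-joint arm with a two-finger parallel gripper is mounted at the origin on a cart in front of the work surface, level with it; the furniture and walls round the work are solid. World frame = base frame: x ahead of the robot, y to its left, z up, the work surface at z = 0. Lengths are in m, angles in degrees, forces in N, time in s.
With the tool pointing down it reaches from about 0.4 to 0.825 m from the base axis. Payload 7 kg.
Tool frame: the origin (TCP) lies between the finger pads; the fingertips stand 25 mm ahead of it and the grasp point (between the pads) lies 6 mm ahead of it; z points along the fingers, y is the line along which they close (so a half turn about z gives the same grasp; the last joint's range is limited). The gripper opens to 88 mm and grips with 3 to 60 N. Pads are 19 mm wide; open, the fingers measure 130 mm over their backs; the gripper's body (78 mm by 193 mm) begins 47 mm behind the grasp point.
Start: joints at [90.991, 20.546, 0.682, 0, -70.136, -16.507], TCP at [0.181, 0.65, 0.252] pointing down, gripper open.
Joint ranges: [-176.03, 176.03], [-82.01, 121.73], [-58.28, 71.71], [-173.87, 95.51], [-174.79, -0.11], [-173.66, 173.66]. Speed limits (degrees/s): [136.94, 136.94, 172.46, 180, 180, 180].

## Interface

Orientations are given as [roll, pitch, yaw] about the fixed x, y, z axes, in that order (R = Rz(yaw) Ry(pitch) Rx(roll)).
In Python, from plant import r gives the robot as it stands.
- The arm moves only by the shell command python3 -m crank 'ROWS' [FORCE]. ROWS is JSON, a list of rows, each a list of 3 entries, a list of its own where there are three numbers: the turn, a rotation vector about the tool's x, y, z in degrees, then the shift along the tool's x, y, z in cm, then the closure, from -1 (fully open) to 1 (shut). In form: [[[wx, wy, wz], [dx, dy, dz], fingers], ...]. A call has 1 to 8 rows; each row shifts and turns the commanded pose from where the row before left it, along the tool's axes as they then stand; what a row does not reach is not made up. A row lasts 1/10 s, in which the tool goes at most 50 mm and 8.59 degrees, less where a joint would pass 70% of its speed; a pose out of reach is approached as far as the arm can. A call with a gripper value outside its range is refused whole. The fingers move at their own pace and stop on an object; FORCE is the grip in N (left out, the last holds). Time passes only in rows, so rows that do not move let the fingers close. It gives the time, the measured TCP pose, the force, the opening and the grip force at its end, in the units of the state.
- r.get_state(): the state, without advancing time (a new reading comes with each control period).
- r.capture(name): name is "side" or "top"; returns a dict with "color" (400x640x3 uint8, red, green, blue), "range_z" (400x640 float32, m along the optical axis (not along the pixel's ray), 0 where there is no reading), "intrinsics" (3x3 intrinsics, pixels), "world_from_camera" (4x4, takes a point from camera to world coordinates). Camera axes: x right, y down, z forward; pixel columns grow to the right and rows downward; lengths in m; the calibration is good to about 2 mm. A picture is of the moment at which its call begins.
- r.close_job(): hands the job in; it is judged then, once.
The state is a dict: "time_s": time; "joints": joint angles; "qd": joint speeds; "joint_torque": joint torques, N m; "tcp_pos": TCP position; "eef_rot": TCP orientation; "contact_force": force on the tool from outside, world axes, zero at the start; "moment": the same for the moment, N m; "gripper_width": finger opening in m; "gripper_force": force on a finger pad.
Only numpy, scipy, OpenCV 4.12 (cv2) and the standard library are available. Lean on these libraries where they do the work, as an engineer would, in place of code of your own. Each camera call takes 0.05 s, during which the arm holds its last target. There are 200 camera calls.

## Working session

There is one attempt and no reset: what is moved stays moved. The work goes in short steps, Python scripts to look and compute and a shell command to move; the robot and the scene stay as the last step left them, time stands still between calls to the robot, and variables do not carry over. Pictures are saved under pics/ and viewed, at most 10 in all, crops included, and the job is handed in when it is done.

```bash
ls; mkdir -p pics; python3 - <<'E'
from plant import r
import cv2,numpy as np
print(r.get_state())
for n in ("top","side"):
    c=r.capture(n); cv2.imwrite(f"pics/{n}0.png",c["color"][:,:,::-1]); np.savez(f"{n}0.npz",**c)
    print(n,c["intrinsics"],c["world_from_camera"])
E
```

```text
pics
{'time_s': 0.0, 'joints': array([ 9.09928024e+01,  2.05916746e+01,  6.33907008e-01, -1.87635877e-02,
       -7.01346184e+01, -1.65079673e+01]), 'qd': array([-0.00342347,  0.05800907, -0.03569034,  0.00657431,  0.01434541,
       -0.09032864]), 'joint_torque': array([ 2.31246820e-03, -5.82719815e+01,  2.93048894e+01,  6.99687839e+00,
        6.92914036e-03, -1.57630489e-04]), 'tcp_pos': array([0.1804563 , 0.64997798, 0.25062522]), 'eef_rot': array([ 1.79906410e+02, -9.34188133e-03, -1.55215476e+01]), 'contact_force': array([1.07511117, 0.5992639 , 0.6355649 ]), 'moment': array([0.07118232, 0.01365447, 0.03923178]), 'gripper_force': 0.0, 'gripper_width': 0.0878703605662965}
top [[412.5674038    0.         316.32584087]
 [  0.         412.5674038  200.01447891]
 [  0.           0.           1.        ]] [[ 0.01350074 -0.98811854  0.15309957  0.35071644]
 [-0.99966045 -0.00992548  0.02409282 -0.19941707]
 [-0.02228698 -0.15337285 -0.98791703  0.92307724]
 [ 0.          0.          0.          1.        ]]
side [[479.20401131   0.         313.70285562]
 [  0.         479.20401131 197.14691371]
 [  0.           0.           1.        ]] [[ 0.99940053  0.03058811 -0.01621561  0.51770639]
 [ 0.03159387 -0.61427909  0.7884561  -0.90622779]
 [ 0.01415647 -0.78849576 -0.61487724  0.65477642]
 [ 0.          0.          0.          1.        ]]
```

View pics/top0.png

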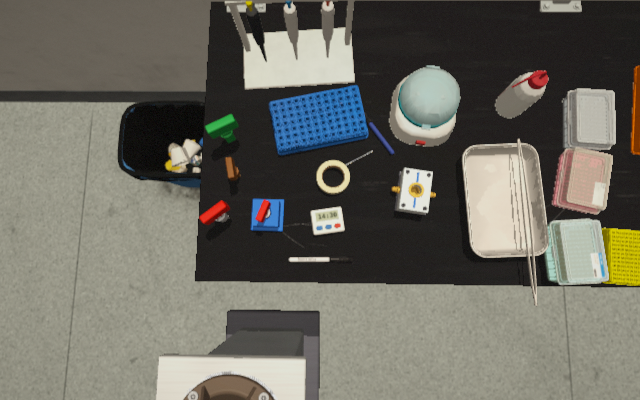

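View pics/side0.png

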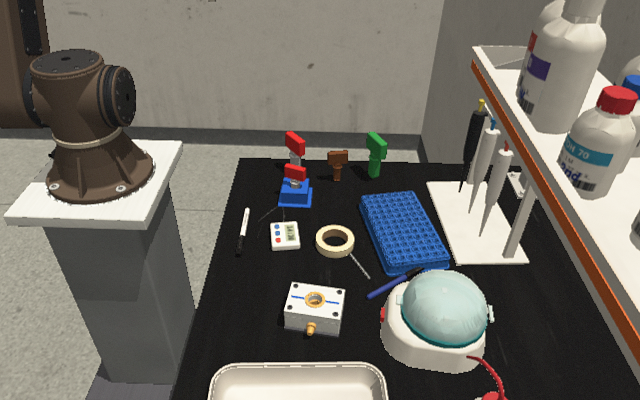

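Candidates like the key, in top-view pixels: red in blue stand (263,211), larger red free-standing (214,212), brown (231,168), green (222,128). The one in the blue stand fits, since it is red, the smaller of the two, and in the stand. I'll confirm it in a crop and measure.

```bash
cat > h.py <<'E'
import numpy as np,cv2
def cloud(c):
    K=c["intrinsics"];T=c["world_from_camera"];z=c["range_z"]
    v,u=np.mgrid[:400,:640]
    p=np.stack([(u-K[0,2])/K[0,0]*z,(v-K[1,2])/K[1,1]*z,z],-1)
    return p@T[:3,:3].T+T[:3,3]
def ray(c,uv,h):
    K=c["intrinsics"];T=c["world_from_camera"];uv=np.atleast_2d(uv).astype(float)
    d=np.c_[(uv-K[:2,2])/[K[0,0],K[1,1]],np.ones(len(uv))]@T[:3,:3].T
    return T[:3,3]+d*((h-T[2,3])/d[:,2])[:,None]
def mask(c,col,box):
    hsv=cv2.cvtColor(c["color"],cv2.COLOR_RGB2HSV);H,S,V=[hsv[...,i].astype(int) for i in range(3)]
    m={"red":((H<8)|(H>172))&(S>150)&(V>70),"blue":(H>100)&(H<125)&(S>130)&(V>50),"brass":(H>12)&(H<28)&(S>120)&(V>60),
       "white":(S<60)&(V>140)}[col]
    o=np.zeros_like(m);x0,y0,x1,y1=box;o[y0:y1,x0:x1]=m[y0:y1,x0:x1];return o
E
python3 - <<'E'
from h import *
t=dict(np.load("top0.npz"));s=dict(np.load("side0.npz"))
def rect(c,m,h,lab):
    v,u=np.nonzero(m);p=ray(c,np.c_[u,v],h)[:,:2]*1000
    print(lab,len(u),"mean px",u.mean().round(1),v.mean().round(1),cv2.minAreaRect(p.astype(np.float32)),p.mean(0).round(1))
boxT=dict(key=(250,195,285,232),blk=(385,160,440,220)); boxS=dict(key=(275,160,315,210),blk=(275,275,355,340))
for n,c,b in(("top",t,boxT),("side",s,boxS)):
    P=cloud(c);
    m=mask(c,"red",b["key"]);q=P[m&(c["range_z"]>0)]
    print(n,"red z pct",np.percentile(q[:,2],[2,25,50,75,98]).round(4),"mean",q.mean(0).round(4))
    rect(c,m&(P[...,2]>.078),.083,n+" wing top")
    mb=mask(c,"blue",b["key"]);rect(c,mb&(P[...,2]>.028),.034,n+" stand top")
    mw=mask(c,"white",b["blk"]);rect(c,mw&(P[...,2]>.038),.044,n+" block top")
    rect(c,mask(c,"brass",b["blk"])&(P[...,2]>.036),.046,n+" brass")
    ml=mask(c,"blue",b["blk"]);rect(c,ml,.044,n+" lines")
    for o in((0,),):
        x0,y0,x1,y1=b["key"]
P=cloud(t);q=P[mask(t,"red",(198,195,235,230))];print("big red",q.mean(0),np.percentile(q[:,2],[2,98]))
a=cv2.resize(t["color"][185:245,190:295],None,fx=5,fy=5,interpolation=2)
b=cv2.resize(s["color"][120:215,270:395],None,fx=3,fy=3,interpolation=2)
o=np.zeros((300+285,525,3),np.uint8);o[:300]=a;o[300:,:375]=b
k=cv2.resize(t["color"][165:215,392:440],None,fx=3,fy=5,interpolation=2)[:285,:144];o[300:300+k.shape[0],380:380+k.shape[1]]=k
cv2.imwrite("pics/crop1.png",o[...,::-1])
E
```

```text
top red z pct [0.0679 0.0807 0.0819 0.0831 0.0852] mean [ 0.4579 -0.0684  0.0805]
top wing top 143 mean px 262.3 210.4 ((458.1247253417969, -68.13971710205078), (14.224005699157715, 43.9189453125), 68.69788360595703) [458.1 -67.9]
top stand top 429 mean px 267.0 214.6 ((452.4568176269531, -70.33903503417969), (65.5615234375, 63.30015563964844), 0.5786026120185852) [455.3 -70.9]
top block top 949 mean px 415.6 190.4 ((510.85845947265625, -391.59906005859375), (62.6345329284668, 89.87805938720703), 81.56685638427734) [ 510.1 -391.4]
top brass 75 mean px 415.6 189.2 ((511.683349609375, -391.86297607421875), (28.384838104248047, 30.126924514770508), 0.5211431980133057) [ 512.3 -391. ]
top lines 10 mean px 415.5 190.0 ((511.0724182128906, -391.29876708984375), (1.0623302459716797, 61.81320571899414), 81.73277282714844) [ 511.  -391.3]
side red z pct [-0.0005  0.0637  0.0728  0.0811  0.0837] mean [ 0.4589 -0.0684  0.0691]
side wing top 109 mean px 294.5 167.8 ((459.1905822753906, -74.97106170654297), (18.653409957885742, 46.501216888427734), 69.12603759765625) [459.  -74.8]
side stand top 335 mean px 294.2 188.1 ((458.332763671875, -89.09004974365234), (88.97709655761719, 56.512054443359375), 88.04817199707031) [458.3 -80.4]
side block top 1331 mean px 314.5 301.0 ((511.5380859375, -394.8187561035156), (62.52022171020508, 90.30671691894531), 81.85997009277344) [ 511.5 -396.4]
side brass 111 mean px 314.9 299.2 ((511.4945983886719, -394.0993347167969), (30.979534149169922, 29.055206298828125), 2.4738004207611084) [ 512.1 -394.6]
side lines 26 mean px 314.7 299.3 ((512.0657958984375, -393.30438232421875), (2.0574285984039307, 76.07257843017578), 81.61316680908203) [ 511.6 -393.2]
big red [0.45295701 0.03119351 0.08701383] [-0.00175249  0.10071866]
```

View pics/crop1.png

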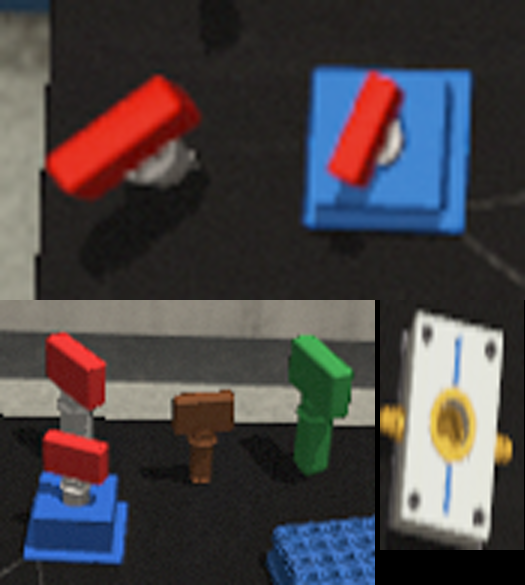

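The crop confirms it. The smaller red key stands in the blue stand at (262,210), with the wing at about -21°. The taller red, brown and green ones stand loose. Next I check the clearances.

```bash
python3 - <<'E'
from h import *
for n in("top","side"):
    P=cloud(dict(np.load(n+"0.npz"))).reshape(-1,3)
    for c,lab in(((.5115,-.393),"block"),((.458,-.068),"key")):
        d=np.hypot(*(P[:,:2]-c).T);
        for a,b in((.05,.08),(.08,.1),(.1,.12),(.12,.14),(.14,.17)):
            q=P[(d>a)&(d<b)&(P[:,2]<.5)&(P[:,2]>.03)]
            if len(q): i=np.percentile(q[:,2],99); k=q[q[:,2]>=i][0]; print(n,lab,a,b,len(q),"z99",i.round(3),k.round(3))
    q=P[(P[:,0]>.55)&(P[:,0]<.85)&(abs(P[:,1]+.4)<.08)&(P[:,2]>.06)&(P[:,2]<.4)]; print("dome",q.min(0).round(3),q.max(0).round(3))
E
python3 -m crank '[[[0,0,0],[0,0,-0.5],0.1],[[0,0,0],[2,2,0],0.1]]' 20
```

```text
top block 0.05 0.08 40 z99 0.047 [ 0.469 -0.365  0.047]
top block 0.1 0.12 303 z99 0.053 [ 0.631 -0.4    0.054]
top block 0.12 0.14 650 z99 0.085 [ 0.65  -0.405  0.088]
top block 0.14 0.17 1277 z99 0.107 [ 0.68  -0.399  0.108]
top key 0.05 0.08 51 z99 0.101 [0.464 0.007 0.101]
top key 0.08 0.1 212 z99 0.101 [0.47  0.018 0.101]
top key 0.1 0.12 261 z99 0.101 [0.447 0.033 0.101]
top key 0.12 0.14 94 z99 0.099 [0.441 0.051 0.1  ]
top key 0.14 0.17 74 z99 0.035 [ 0.607 -0.097  0.035]
dome [ 0.636 -0.48   0.06 ] [ 0.802 -0.321  0.278]
side block 0.05 0.08 82 z99 0.046 [ 0.545 -0.431  0.046]
side block 0.1 0.12 496 z99 0.052 [ 0.631 -0.393  0.054]
side block 0.12 0.14 1038 z99 0.076 [ 0.649 -0.414  0.084]
side block 0.14 0.17 1968 z99 0.107 [ 0.681 -0.405  0.107]
side key 0.05 0.08 140 z99 0.099 [0.462 0.012 0.099]
side key 0.08 0.1 276 z99 0.099 [0.452 0.027 0.1  ]
side key 0.1 0.12 281 z99 0.099 [0.432 0.044 0.099]
side key 0.12 0.14 104 z99 0.097 [0.441 0.052 0.098]
side key 0.14 0.17 56 z99 0.033 [ 0.611 -0.12   0.033]
dome [ 0.637 -0.48   0.06 ] [ 0.85 -0.32  0.4 ]
time_s: 0.3
tcp_pos: [0.1937, 0.6274, 0.2563]
eef_rot: [-180.0, -0.0, -15.4]
contact_force: [0.6, 0.0, -0.8]
gripper_width: 0.0767
gripper_force: 0.0
```

```bash
python3 -m crank '[[[0,0,0],[3.8,2.4,0],0.1],[[0,0,0],[3.8,2.4,0],0.1],[[0,0,0],[3.8,2.4,0],0.1],[[0,0,0],[3.8,2.4,0],0.1],[[0,0,0],[3.8,2.4,0],0.1],[[0,0,0],[3.8,2.4,0],0.1],[[0,0,0],[3.8,2.4,0],0.1]]'
python3 -m crank '[[[0,0,0],[0,4.5,0],0.1],[[0,0,0],[0,4.5,0],0.1],[[0,0,0],[0,4.5,0],0.1],[[0,0,0],[1,4.5,0],0.1],[[0,0,0],[1,4.5,0],0.1],[[0,0,0],[1,4.5,0],0.1],[[0,0,0],[1,4.5,0],0.1],[[0,0,5.8],[1,4,0],0.1]]'
```

```text
time_s: 1.0
tcp_pos: [0.4068, 0.3912, 0.2571]
eef_rot: [-180.0, -0.0, -15.5]
contact_force: [1.1, 0.1, -1.2]
gripper_width: 0.0398
gripper_force: 0.0
time_s: 1.8
tcp_pos: [0.3583, 0.0355, 0.2572]
eef_rot: [-179.9, -0.0, -21.3]
contact_force: [0.8, -0.3, -0.1]
gripper_width: 0.0392
gripper_force: 0.0
```

```bash
python3 -m crank '[[[0,0,0],[3.3,1.5,0],0.1],[[0,0,0],[3.3,1.5,0],0.1],[[0,0,0],[3.3,1.5,0],0.1],[[0,0,0],[3.2,1.5,0],0.1],[[0,0,0],[0,0,4],0.1],[[0,0,0],[0,0,4],0.1],[[0,0,0],[0,0,3],0.1],[[0,0,0],[0,0,0],0.1]]'
python3 - <<'E'
from plant import r
from h import *
print(r.get_state()["tcp_pos"],r.get_state()["eef_rot"])
c=r.capture("side");cv2.imwrite("pics/side1.png",cv2.resize(c["color"][80:260,220:400],None,fx=3,fy=3)[...,::-1])
m=mask(c,"red",(275,160,315,210));P=cloud(c);q=P[m&(P[...,2]>.05)];print(len(q),q.mean(0))
E
```

```text
time_s: 2.6
tcp_pos: [0.4567, -0.0669, 0.1433]
eef_rot: [179.8, 0.4, -21.4]
contact_force: [-0.8, 0.1, 0.1]
gripper_width: 0.0391
gripper_force: 0.0
[ 0.45665139 -0.06690052  0.14334445] [179.78274867   0.35798921 -21.38088763]
286 [ 0.4592785  -0.07515487  0.07275546]
```

View pics/side1.png

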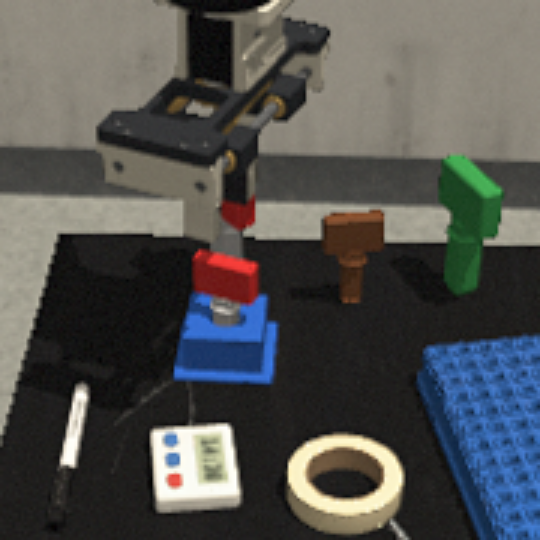

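The fingers straddle the wing, seen in the crop at about (230,270), and the taller red key behind is clear. I descend.

```bash
python3 -m crank '[[[0,0,0],[0.3,0.2,1.5],0.1],[[0,0,0],[0,0,1.5],0.1],[[0,0,0],[0,0,1.5],0.1],[[0,0,0],[0,0,1.3],0.1],[[0,0,0],[0,0,0],0.1],[[0,0,0],[0,0,0],0.1]]'
```

```text
time_s: 3.25
tcp_pos: [0.4626, -0.0689, 0.0903]
eef_rot: [-179.9, -0.1, -21.3]
contact_force: [0.1, 0.1, -0.0]
gripper_width: 0.0396
gripper_force: 0.0
```

```bash
python3 -m crank '[[[0,0,0],[-0.35,0.25,0.8],0.1],[[0,0,0],[0,0,0.8],0.1],[[0,0,0],[0,0,0],0.1],[[0,0,0],[0,0,0],0.3],[[0,0,0],[0,0,0],0.5],[[0,0,0],[0,0,0],0.6],[[0,0,0],[0,0,0],0.7],[[0,0,0],[0,0,0],0.8]]' 20
python3 -m crank '[[[0,0,0],[0,0,0],1],[[0,0,0],[0,0,0],1],[[0,0,0],[0,0,0],1],[[0,0,0],[0,0,0],1],[[0,0,0],[0,0,0],1]]' 20
```

```text
time_s: 4.05
tcp_pos: [0.4574, -0.0702, 0.0727]
eef_rot: [-180.0, -0.0, -21.3]
contact_force: [1.1, 0.2, 0.3]
gripper_width: 0.014
gripper_force: 20.0
time_s: 4.55
tcp_pos: [0.4574, -0.0702, 0.0726]
eef_rot: [-180.0, -0.0, -21.3]
contact_force: [0.8, 0.7, 1.4]
gripper_width: 0.0141
gripper_force: 20.0
```

```bash
python3 -m crank '[[[0,0,0],[0,0,-1],1],[[0,0,0],[0,0,-2],1],[[0,0,0],[0,0,-3],1],[[0,0,0],[0,0,-3],1],[[0,0,0],[0,0,-3],1],[[0,0,0],[0,0,0],1],[[0,0,0],[0,0,0],1]]'
python3 - <<'E'
from plant import r
from h import *
print(r.get_state()["tcp_pos"],r.get_state()["contact_force"],r.get_state()["moment"])
c=r.capture("side");np.savez("side2.npz",**c);cv2.imwrite("pics/side2.png",cv2.resize(c["color"][90:210,240:360],None,fx=5,fy=5,interpolation=2)[...,::-1])
E
```

```text
time_s: 5.25
tcp_pos: [0.4569, -0.0703, 0.1933]
eef_rot: [-179.9, -0.0, -21.3]
contact_force: [-0.1, 0.5, -1.4]
gripper_width: 0.0142
gripper_force: 20.0
[ 0.4568956  -0.07025837  0.19332791] [-0.13797575  0.53343983 -1.36888825] [-0.00878658  0.08378824 -0.00032443]
```

View pics/side2.png

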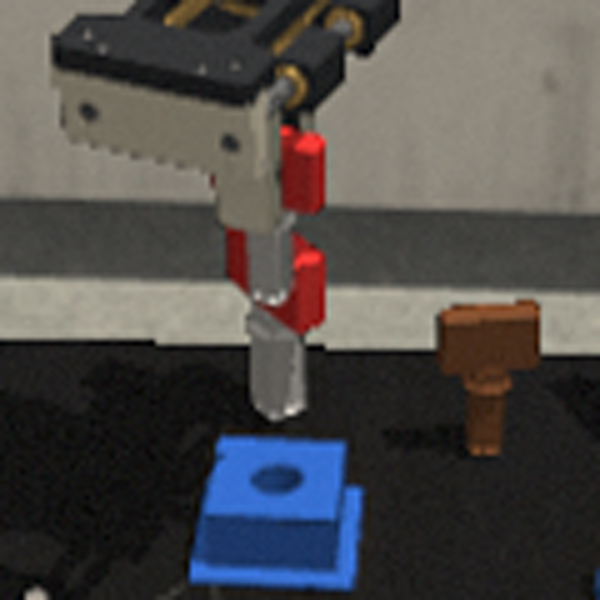

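The key is in hand and clear of the stand, with the tip at about (294,150) in the full image. The taller red key behind overlaps it from below. I check the key's tilt and tip.

```bash
python3 - <<'E'
from h import *
c=dict(np.load("side2.npz"));P=cloud(c);h=c["range_z"]
m=np.zeros((400,640),bool);m[134:152,284:304]=1
q=(abs(P[...,1]+.072)<.02)&m&(P[...,2]<.175)
for v in range(134,152):
    u=np.nonzero(q[v])[0]
    if len(u): print(v,u.min(),u.max(),P[v,u].mean(0).round(4),P[v,u][:,0].min().round(4),P[v,u][:,0].max().round(4))
E
```

```text
134 284 298 [ 0.4552 -0.0856  0.171 ] 0.4403 0.4672
135 284 298 [ 0.453  -0.0859  0.1689] 0.44 0.4671
136 294 298 [ 0.4631 -0.0775  0.162 ] 0.4595 0.4667
137 289 298 [ 0.458  -0.0765  0.1589] 0.4489 0.4665
138 289 298 [ 0.458  -0.0765  0.1566] 0.4488 0.4667
139 289 298 [ 0.4579 -0.0762  0.154 ] 0.4489 0.4665
140 289 298 [ 0.4579 -0.0767  0.152 ] 0.4489 0.4665
141 289 298 [ 0.4579 -0.0764  0.1495] 0.4488 0.4664
142 289 298 [ 0.4579 -0.0771  0.1476] 0.4488 0.4665
143 289 298 [ 0.4578 -0.0762  0.1447] 0.4488 0.4666
144 289 298 [ 0.4578 -0.0762  0.1423] 0.4485 0.4664
145 289 298 [ 0.4578 -0.0763  0.14  ] 0.4485 0.4665
146 289 298 [ 0.4577 -0.0763  0.1376] 0.4484 0.4664
147 289 298 [ 0.4577 -0.0767  0.1355] 0.4486 0.4665
148 290 297 [ 0.4577 -0.0772  0.1335] 0.4507 0.4647
149 290 296 [ 0.4568 -0.0784  0.1317] 0.4504 0.4627
150 291 295 [ 0.4567 -0.078   0.1291] 0.4525 0.4609
151 294 295 [ 0.4599 -0.0799  0.128 ] 0.4589 0.4609
```

```bash
python3 -m crank '[[[0,0,0],[1.1,1.5,0],1],[[0,0,0],[2.3,3.8,0],1],[[0,0,0],[2.3,4,0],1],[[0,0,0],[2.3,4,0],1],[[0,0,0],[2.3,4,0],1],[[0,0,0],[2.3,4,0],1],[[0,0,0],[2.3,4,0],1],[[0,0,0],[1.8,2.7,0],1]]'
python3 -m crank '[[[0,0,7.4],[0,0,0],1],[[0,0,7.4],[0,0,0],1],[[0,0,7.4],[0,0,0],1],[[0,0,7.4],[0,0,0],1],[[0,0,0],[0,0,2],1],[[0,0,0],[0,0,2],1],[[0,0,0],[0,0,0],1],[[0,0,0],[0,0,0],1]]'
```

```text
time_s: 6.1
tcp_pos: [0.5098, -0.3942, 0.1903]
eef_rot: [180.0, 0.2, -21.4]
contact_force: [0.1, 1.8, -1.4]
gripper_width: 0.0135
gripper_force: 20.0
time_s: 6.9
tcp_pos: [0.5104, -0.3916, 0.1516]
eef_rot: [179.9, 0.1, -50.9]
contact_force: [0.2, -0.1, -0.6]
gripper_width: 0.0141
gripper_force: 20.0
```

```bash
python3 -m crank '[[[0,0,0],[0,0,1],1],[[0,0,0],[0,0,1],1],[[0,0,0],[0,0,0.7],1],[[0,0,0],[0,0,0],1],[[0,0,0],[0,0,0],1]]'
python3 - <<'E'
from plant import r
from h import *
print(r.get_state()["tcp_pos"],r.get_state()["contact_force"])
c=r.capture("side");P=cloud(c);np.savez("side3.npz",**c)
cv2.imwrite("pics/side3.png",cv2.resize(c["color"][240:345,260:370],None,fx=5,fy=5,interpolation=2)[...,::-1])
for v in range(270,312):
    u=np.nonzero((P[v,290:340,2]>.048)&(P[v,290:340,2]<.085))[0]+290
    if len(u): print(v,u.min(),u.max(),P[v,u].mean(0).round(4),P[v,u][:,0].min().round(4),P[v,u][:,0].max().round(4))
t=r.capture("top");np.savez("top3.npz",**t)
for n,k in(("side",c),("top",t)):
    o=dict(np.load(n+"0.npz"));b=(385,160,440,220) if n=="top" else (275,275,355,340)
    m=mask(o,"brass",b)&(cloud(o)[...,2]>.036);v,u=np.nonzero(m);p=ray(o,np.c_[u,v],.046)[:,:2]*1e3
    (x,y),R=cv2.minEnclosingCircle(p.astype(np.float32));print(n,x,y,R)
E
```

```text
time_s: 7.4
tcp_pos: [0.5109, -0.3918, 0.1254]
eef_rot: [180.0, 0.0, -50.9]
contact_force: [0.1, -0.4, -0.5]
gripper_width: 0.0138
gripper_force: 20.0
[ 0.51094594 -0.39180413  0.12542862] [ 0.05771597 -0.42946462 -0.48111731]
283 320 320 [ 0.5195 -0.3939  0.0843] 0.5195 0.5195
284 294 321 [ 0.5009 -0.3871  0.0734] 0.4763 0.5211
285 293 321 [ 0.5085 -0.3934  0.0785] 0.4748 0.5212
286 295 320 [ 0.5054 -0.3924  0.0749] 0.4782 0.5197
287 309 320 [ 0.5111 -0.3988  0.08  ] 0.5023 0.5197
288 309 320 [ 0.5111 -0.3989  0.0778] 0.5023 0.5198
289 309 320 [ 0.5111 -0.3988  0.0753] 0.5023 0.5198
290 309 320 [ 0.5112 -0.3987  0.0728] 0.5023 0.5199
291 309 320 [ 0.5112 -0.3985  0.0702] 0.5023 0.5199
292 310 339 [ 0.5153 -0.3977  0.0672] 0.504 0.5512
293 310 320 [ 0.5121 -0.398   0.0649] 0.5037 0.52
294 312 319 [ 0.5129 -0.3989  0.0637] 0.5073 0.5185
295 313 319 [ 0.5132 -0.3989  0.0612] 0.509 0.5185
296 314 315 [ 0.5114 -0.4017  0.0621] 0.5106 0.5122
298 322 322 [ 0.5236 -0.3939  0.0486] 0.5236 0.5236
300 305 305 [ 0.4962 -0.3997  0.0491] 0.4962 0.4962
302 322 322 [ 0.5237 -0.4023  0.0488] 0.5237 0.5237
305 319 321 [ 0.5206 -0.4079  0.0481] 0.519 0.5222
306 290 290 [ 0.4729 -0.412   0.0481] 0.4729 0.4729
side 511.58917236328125 -394.4872131347656 16.01407814025879
top 511.5753479003906 -391.4046630859375 15.566696166992188
```

View pics/side3.png

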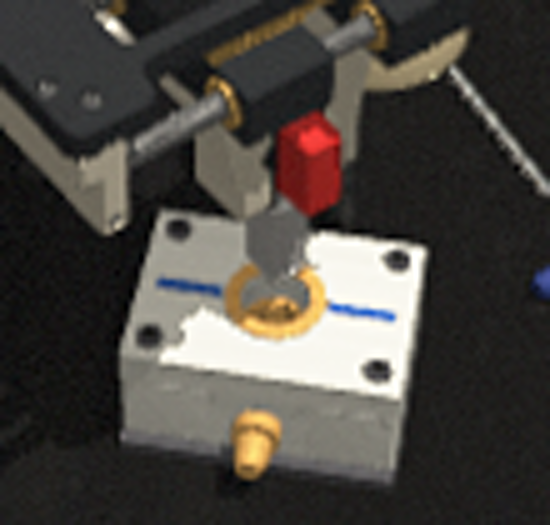

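The tip hovers over the bore in the crop at about (275,285), with the bore centre at about (275,305) near level. I nudge about 1.2 mm towards -y and enter the bore.

```bash
python3 -m crank '[[[0,0,0],[0.1,0.06,0.4],1],[[0,0,0],[0,0,0.4],1],[[0,0,0],[0,0,0.4],1],[[0,0,0],[0,0,0.4],1],[[0,0,0],[0,0,0],1]]'
python3 -m crank '[[[0,0,0],[0,0,0.3],1],[[0,0,0],[0,0,0.3],1],[[0,0,0],[0,0,0.1],1],[[0,0,0],[0,0,0],1],[[0,0,0],[0,0,0],1]]'
```

```text
time_s: 8.0
tcp_pos: [0.5107, -0.3927, 0.1087]
eef_rot: [180.0, 0.1, -50.9]
contact_force: [-0.5, 0.3, -0.3]
gripper_width: 0.0137
gripper_force: 20.0
time_s: 8.5
tcp_pos: [0.5112, -0.393, 0.1026]
eef_rot: [180.0, -0.0, -50.9]
contact_force: [0.1, -0.7, -1.1]
gripper_width: 0.0138
gripper_force: 20.0
```

```bash
python3 -m crank '[[[0,0,0],[0,0,0.1],1],[[0,0,0],[0,0,0.1],1],[[0,0,0],[0,0,0.1],1],[[0,0,0],[0,0,0],1]]'
python3 -m crank '[[[0,0,0],[0,0,0.1],1],[[0,0,0],[0,0,0],1]]'
python3 -m crank '[[[0,0,0],[0,0,0.1],1],[[0,0,0],[0,0,0],1]]'
```

```text
time_s: 8.9
tcp_pos: [0.5111, -0.3929, 0.0993]
eef_rot: [180.0, 0.0, -50.9]
contact_force: [0.3, -0.2, -1.7]
gripper_width: 0.0144
gripper_force: 20.0
time_s: 9.1
tcp_pos: [0.5111, -0.3929, 0.0984]
eef_rot: [180.0, 0.0, -50.9]
contact_force: [-1.0, -0.0, -0.6]
gripper_width: 0.014
gripper_force: 20.0
time_s: 9.3
tcp_pos: [0.5111, -0.3929, 0.0974]
eef_rot: [180.0, 0.0, -50.9]
contact_force: [-0.7, -0.3, -0.5]
gripper_width: 0.0136
gripper_force: 20.0
```

```bash
python3 -m crank '[[[0,0,0],[0,0,0.1],1],[[0,0,0],[0,0,0],1]]'
```

```text
time_s: 9.5
tcp_pos: [0.5111, -0.3929, 0.0964]
eef_rot: [180.0, 0.0, -50.9]
contact_force: [-0.0, 0.6, -0.7]
gripper_width: 0.0139
gripper_force: 20.0
```

```bash
python3 -m crank '[[[0,0,0],[0,0,0.1],1],[[0,0,0],[0,0,0],1]]'
```

```text
time_s: 9.7
tcp_pos: [0.5112, -0.3929, 0.0956]
eef_rot: [180.0, -0.0, -50.9]
contact_force: [-0.6, 0.4, 1.2]
gripper_width: 0.0138
gripper_force: 20.0
```

```bash
python3 -m crank '[[[0,0,0],[0,0,0.1],1],[[0,0,0],[0,0,0],1]]'
```

```text
time_s: 9.9
tcp_pos: [0.5113, -0.393, 0.0951]
eef_rot: [-180.0, -0.0, -50.9]
contact_force: [-0.4, 2.7, 5.0]
gripper_width: 0.0133
gripper_force: 20.0
```

```bash
python3 - <<'E'
from plant import r
s=r.get_state();print(s["contact_force"],s["moment"],s["tcp_pos"],s["eef_rot"])
E
python3 -m crank '[[[0,0,0],[0,0,0],1],[[0,0,0],[0,0,0],1]]'
python3 - <<'E'
from plant import r
s=r.get_state();print(s["contact_force"],s["moment"],s["tcp_pos"],s["eef_rot"])
E
```

```text
[-0.3781254   2.74922401  4.99878553] [ 0.69110081  0.47793161 -0.04372786] [ 0.51125921 -0.3930022   0.09509867] [-1.79997408e+02 -2.44719634e-02 -5.09051728e+01]
time_s: 10.1
tcp_pos: [0.5113, -0.393, 0.0951]
eef_rot: [-180.0, -0.0, -50.9]
contact_force: [-1.2, 1.4, 5.3]
gripper_width: 0.0142
gripper_force: 20.0
[-1.16009173  1.38326134  5.27177272] [ 0.72322953  0.56252377 -0.00210453] [ 0.51127594 -0.39301126  0.09506164] [-1.79993683e+02 -2.68298952e-02 -5.09062217e+01]
```

```bash
python3 -m crank '[[[0,0,0],[0,0,-0.1],1],[[0,0,6],[0,0,0],1],[[0,0,0],[0,0,0.1],1],[[0,0,0],[0,0,0],1]]'
python3 - <<'E'
from plant import r
s=r.get_state();print(s["contact_force"],s["moment"],s["tcp_pos"])
E
```

```text
time_s: 10.5
tcp_pos: [0.5112, -0.393, 0.0946]
eef_rot: [180.0, 0.0, -56.8]
contact_force: [-0.9, 1.2, 2.8]
gripper_width: 0.0139
gripper_force: 20.0
[-0.92609874  1.20498982  2.82138311] [ 0.58808456  0.23070859 -0.01226934] [ 0.51119814 -0.39295023  0.0945647 ]
```

```bash
python3 -m crank '[[[0,0,0],[-0.03,-0.02,-0.05],1],[[0,0,5],[0,0,0],1],[[0,0,0],[0,0,0.1],1],[[0,0,0],[0,0,0],1]]'
python3 - <<'E'
from plant import r
s=r.get_state();print(s["contact_force"],s["moment"],s["tcp_pos"])
E
```

```text
time_s: 10.9
tcp_pos: [0.5112, -0.3926, 0.0937]
eef_rot: [180.0, 0.0, -61.8]
contact_force: [-0.1, 0.1, -2.1]
gripper_width: 0.0138
gripper_force: 20.0
[-0.11477433  0.10745283 -2.08064082] [ 0.1342841  -0.17207219  0.00343943] [ 0.51115458 -0.39255005  0.09368472]
```

No contact now at 4.9 mm depth, so it is likely past the taper. I continue down.

```bash
python3 -m crank '[[[0,0,0],[0,0,0.1],1],[[0,0,0],[0,0,0.1],1],[[0,0,0],[0,0,0],1]]'
```

```text
time_s: 11.2
tcp_pos: [0.5112, -0.3925, 0.0919]
eef_rot: [-180.0, 0.0, -61.9]
contact_force: [-0.3, 1.0, -0.0]
gripper_width: 0.014
gripper_force: 20.0
```

```bash
python3 -m crank '[[[0,0,0],[0,0,0.1],1],[[0,0,0],[0,0,0.1],1],[[0,0,0],[0,0,0],1]]'
```

```text
time_s: 11.5
tcp_pos: [0.5112, -0.3926, 0.0901]
eef_rot: [-180.0, -0.0, -61.9]
contact_force: [-0.1, 1.2, 1.1]
gripper_width: 0.0139
gripper_force: 20.0
```

```bash
python3 -m crank '[[[0,0,0],[-0.02,-0.01,0.1],1],[[0,0,0],[0,0,0.1],1],[[0,0,0],[0,0,0.1],1],[[0,0,0],[0,0,0],1]]'
```

```text
time_s: 11.9
tcp_pos: [0.5112, -0.3925, 0.0871]
eef_rot: [-180.0, -0.0, -61.9]
contact_force: [-0.8, -0.3, 4.4]
gripper_width: 0.014
gripper_force: 20.0
```

```bash
python3 -m crank '[[[0,0,0],[0,0,0.1],1],[[0,0,0],[0,0,0.1],1],[[0,0,0],[0,0,0.1],1],[[0,0,0],[0,0,0],1]]'
python3 - <<'E'
from plant import r
s=r.get_state();print(s["contact_force"],s["moment"],s["tcp_pos"])
E
```

```text
time_s: 12.3
tcp_pos: [0.5113, -0.3925, 0.0844]
eef_rot: [-180.0, -0.0, -61.9]
contact_force: [-1.3, 0.3, 4.6]
gripper_width: 0.0139
gripper_force: 20.0
[-1.26057608  0.29044278  4.63207767] [ 0.39646042  0.52511707 -0.0551554 ] [ 0.51125665 -0.39248484  0.08437186]
```

```bash
python3 -m crank '[[[0,0,2.5],[0,0,0],1],[[0,0,0],[0,0,0.1],1],[[0,0,0],[0,0,0.1],1],[[0,0,0],[0,0,0],1]]'
python3 - <<'E'
from plant import r
s=r.get_state();print(s["contact_force"],s["moment"],s["tcp_pos"])
E
```

```text
time_s: 12.7
tcp_pos: [0.5111, -0.3923, 0.0815]
eef_rot: [180.0, 0.0, -64.4]
contact_force: [0.2, -0.8, -1.8]
gripper_width: 0.0136
gripper_force: 20.0
[ 0.17946148 -0.8363074  -1.84082512] [-0.2510616  -0.27824169  0.00419706] [ 0.51113364 -0.39234523  0.08154596]
```

```bash
python3 -m crank '[[[0,0,0],[0,0,0.08],1],[[0,0,0],[0,0,0],1],[[0,0,0],[0,0,0],1]]'
```

```text
time_s: 13.0
tcp_pos: [0.5111, -0.3923, 0.0811]
eef_rot: [180.0, 0.0, -64.4]
contact_force: [0.0, -1.0, -1.2]
gripper_width: 0.0138
gripper_force: 20.0
```

```bash
python3 -m crank '[[[0,0,0],[0,0,0.06],1],[[0,0,0],[0,0,0],1],[[0,0,0],[0,0,0],1]]'
```

```text
time_s: 13.3
tcp_pos: [0.5111, -0.3924, 0.0807]
eef_rot: [-180.0, -0.0, -64.4]
contact_force: [-0.2, -0.9, 0.3]
gripper_width: 0.0139
gripper_force: 20.0
```

```bash
python3 -m crank '[[[0,0,0],[0,0,0.06],1],[[0,0,0],[0,0,0],1],[[0,0,0],[0,0,0],1]]'
```

```text
time_s: 13.6
tcp_pos: [0.5112, -0.3924, 0.0806]
eef_rot: [-180.0, -0.0, -64.4]
contact_force: [-2.2, 0.9, 5.3]
gripper_width: 0.014
gripper_force: 20.0
```

```bash
python3 -m crank '[[[0,0,0],[0,0,0.05],1],[[0,0,0],[0,0,0],1],[[0,0,0],[0,0,0],1]]'
```

```text
time_s: 13.9
tcp_pos: [0.5112, -0.3924, 0.0806]
eef_rot: [-180.0, -0.0, -64.4]
contact_force: [-2.3, 2.1, 9.1]
gripper_width: 0.0138
gripper_force: 20.0
```

Fully home: the TCP at 0.0806 matches the expected floor. I ease the press and turn clockwise.

```bash
python3 -m crank '[[[0,0,3],[0,0,-0.07],1],[[0,0,3],[0,0,0],1],[[0,0,3],[0,0,0],1],[[0,0,0],[0,0,0],1]]'
python3 - <<'E'
from plant import r
s=r.get_state();print(s["contact_force"],s["moment"],s["tcp_pos"])
E
```

```text
time_s: 14.3
tcp_pos: [0.5115, -0.3925, 0.0806]
eef_rot: [-180.0, -0.0, -73.4]
contact_force: [-0.3, 1.7, 4.0]
gripper_width: 0.0139
gripper_force: 20.0
[-0.28198999  1.74873572  4.03626857] [2.58338694e-01 6.97176717e-05 1.12605689e-02] [ 0.51151184 -0.3924573   0.08064376]
```

```bash
python3 -m crank '[[[0,0,3],[0,0,0],1],[[0,0,3],[0,0,0],1],[[0,0,3],[0,0,0],1],[[0,0,3],[0,0,0],1],[[0,0,0],[0,0,0],1]]'
python3 - <<'E'
from plant import r
s=r.get_state();print(s["contact_force"],s["moment"],s["tcp_pos"])
E
```

```text
time_s: 14.8
tcp_pos: [0.5116, -0.3924, 0.0807]
eef_rot: [-179.9, -0.0, -85.4]
contact_force: [0.6, 0.8, 3.7]
gripper_width: 0.0139
gripper_force: 20.0
[0.60988281 0.83723121 3.69282508] [ 0.57267698 -0.20480411  0.02817821] [ 0.51161183 -0.39238804  0.08066324]
```

```bash
python3 -m crank '[[[0,0,3],[0,0,-0.03],1],[[0,0,3],[0,0,0],1],[[0,0,2],[0,0,0],1]]'
python3 - <<'E'
from plant import r
s=r.get_state();print(s["contact_force"],s["moment"],s["joints"][5],s["joint_torque"][5])
E
```

```text
time_s: 15.1
tcp_pos: [0.5117, -0.3923, 0.0807]
eef_rot: [-179.9, -0.0, -93.4]
contact_force: [1.2, 1.0, 2.6]
gripper_width: 0.0137
gripper_force: 20.0
[1.18430614 1.0385483  2.60894917] [ 0.43040135 -0.54303145  0.05505192] 16.83068611331414 0.26761025190353394
```

```bash
python3 -m crank '[[[0,0,2],[0,0,0],1],[[0,0,2],[0,0,0],1]]'
python3 - <<'E'
from plant import r
s=r.get_state();print(s["contact_force"],s["moment"],s["joints"][5],s["joint_torque"][5])
E
```

```text
time_s: 15.3
tcp_pos: [0.5117, -0.3923, 0.0807]
eef_rot: [-179.9, -0.0, -97.3]
contact_force: [1.4, 0.8, 1.9]
gripper_width: 0.0135
gripper_force: 20.0
[1.44674802 0.83946446 1.93796556] [ 0.43512451 -0.65256301  0.12271799] 12.862175068408828 0.4871539771556854
```

```bash
python3 -m crank '[[[0,0,1.5],[0,0,0],1],[[0,0,0],[0,0,0],1]]'
python3 - <<'E'
from plant import r
s=r.get_state();print(s["moment"],s["eef_rot"],s["joint_torque"][5])
E
```

```text
time_s: 15.5
tcp_pos: [0.5117, -0.3924, 0.0807]
eef_rot: [-179.9, -0.0, -98.9]
contact_force: [3.3, 1.7, 2.0]
gripper_width: 0.014
gripper_force: 20.0
[ 0.49126463 -1.14449769  0.10449442] [-1.79939944e+02 -5.74191490e-03 -9.88507618e+01] -0.42125665582716465
```

```bash
python3 -m crank '[[[0,0,1.5],[0,0,0],1],[[0,0,0],[0,0,0],1]]'
python3 - <<'E'
from plant import r
s=r.get_state();print(s["moment"],s["eef_rot"],s["joint_torque"][5])
E
```

```text
time_s: 15.7
tcp_pos: [0.5118, -0.3924, 0.0807]
eef_rot: [-179.9, -0.0, -100.4]
contact_force: [3.2, -0.1, 1.0]
gripper_width: 0.0143
gripper_force: 20.0
[ 0.57695863 -1.55194023  0.09161427] [-1.79934422e+02 -4.85745891e-03 -1.00434841e+02] -0.3618483804166317
```

```bash
python3 -m crank '[[[0,0,1.5],[0,-0.03,0],1],[[0,0,0],[0,0,0],1]]'
python3 - <<'E'
from plant import r
s=r.get_state();print(s["moment"],s["eef_rot"],s["joint_torque"][5])
E
```

```text
time_s: 15.9
tcp_pos: [0.5118, -0.3924, 0.0807]
eef_rot: [-180.0, -0.0, -102.0]
contact_force: [3.2, 1.7, 2.2]
gripper_width: 0.0142
gripper_force: 20.0
[ 0.68911778 -1.53784961  0.07220624] [-1.79966080e+02 -1.47808879e-03 -1.01969535e+02] -0.3890931699424982
```

```bash
python3 -m crank '[[[0,0,1.5],[0,0,0],1],[[0,0,0],[0,0,0],1]]'
python3 - <<'E'
from plant import r
s=r.get_state();print(s["moment"],s["eef_rot"],s["joint_torque"][5])
E
```

```text
time_s: 16.1
tcp_pos: [0.5118, -0.3924, 0.0807]
eef_rot: [-180.0, -0.0, -103.5]
contact_force: [4.5, 2.2, 2.3]
gripper_width: 0.0138
gripper_force: 20.0
[ 0.73184503 -1.81345908  0.23694829] [-1.79964351e+02 -3.46954187e-03 -1.03464407e+02] -0.5480213463306427
```

```bash
python3 -m crank '[[[0,0,1],[0,-0.03,0],1],[[0,0,0],[0,0,0],1]]'
python3 - <<'E'
from plant import r
s=r.get_state();print(s["moment"],s["eef_rot"],s["joint_torque"][5])
E
```

```text
time_s: 16.3
tcp_pos: [0.5118, -0.3925, 0.0806]
eef_rot: [-180.0, -0.0, -104.4]
contact_force: [3.2, 1.8, 2.4]
gripper_width: 0.0139
gripper_force: 20.0
[ 0.94595226 -1.62378304  0.3477457 ] [-1.79998568e+02 -1.84549781e-03 -1.04445898e+02] -0.5324091576039791
```

The stop is reached: torque rose from 0.1 to 0.24 to 0.35 N m. I relieve the twist within the play, release and rise.

```bash
python3 -m crank '[[[0,0,-1.5],[0,0,0],1],[[0,0,-1.2],[0,0,0],1],[[0,0,0],[0,0,0],1]]'
python3 -m crank '[[[0,0,0],[0,0,0],0.6],[[0,0,0],[0,0,0],0.5],[[0,0,0],[0,0,0],0.3],[[0,0,0],[0,0,0],0.1],[[0,0,0],[0,0,0],0.1],[[0,0,0],[0,0,0],0.1]]'
python3 - <<'E'
from plant import r
s=r.get_state();print(s["moment"],s["contact_force"],s["joint_torque"][5])
E
```

```text
time_s: 16.6
tcp_pos: [0.5118, -0.3925, 0.0806]
eef_rot: [-180.0, 0.0, -101.7]
contact_force: [4.2, 2.1, 4.2]
gripper_width: 0.0136
gripper_force: 20.0
time_s: 17.2
tcp_pos: [0.5116, -0.3925, 0.0805]
eef_rot: [180.0, 0.0, -101.7]
contact_force: [0.2, 0.2, -0.6]
gripper_width: 0.0394
gripper_force: 0.0
[ 0.08216982 -0.03940858  0.0297861 ] [ 0.16590591  0.22934986 -0.62686221] -0.00075539441240835
```

```bash
python3 -m crank '[[[0,0,0],[0,0,-1],0.1],[[0,0,0],[0,0,-2],0.1],[[0,0,0],[0,0,-4],0.1],[[0,0,0],[0,0,-4],0.1],[[0,0,0],[0,0,-4],0.1],[[0,0,0],[0,0,-2],0.1],[[0,0,0],[0,0,0],0.1]]'
python3 - <<'E'
from plant import r
from h import *
c=r.capture("side");t=r.capture("top");P=cloud(c);Q=cloud(t)
a=cv2.resize(c["color"][250:345,255:375],None,fx=4,fy=4,interpolation=2);b=cv2.resize(t["color"][150:230,380:450],None,fx=4,fy=4,interpolation=2)
o=np.zeros((380,770,3),np.uint8);o[:380,:480]=a;o[:320,485:765]=b;cv2.imwrite("pics/end.png",o[...,::-1])
for n,k,W,bx in(("side",c,P,(290,250,345,315)),("top",t,Q,(390,160,440,220))):
    m=mask(k,"red",bx)&(W[...,2]>.05);z=W[m][:,2];print(n,m.sum(),np.percentile(z,[5,50,90,98]).round(4))
    v,u=np.nonzero(m&(W[...,2]>.084));p=ray(k,np.c_[u,v],.091)[:,:2]*1e3;print(cv2.minAreaRect(p.astype(np.float32)))
E
```

```text
time_s: 17.9
tcp_pos: [0.5131, -0.3934, 0.2559]
eef_rot: [-179.6, -0.1, -101.7]
contact_force: [-0.3, 0.2, -0.2]
gripper_width: 0.0395
gripper_force: 0.0
side 318 [0.0681 0.0898 0.0917 0.0924]
((511.5896911621094, -398.39007568359375), (50.920047760009766, 14.592899322509766), 80.60213470458984)
top 114 [0.0736 0.0894 0.0921 0.2466]
((510.94525146484375, -383.99066162109375), (31.212749481201172, 14.338750839233398), 78.91976928710938)
```

View pics/end.png

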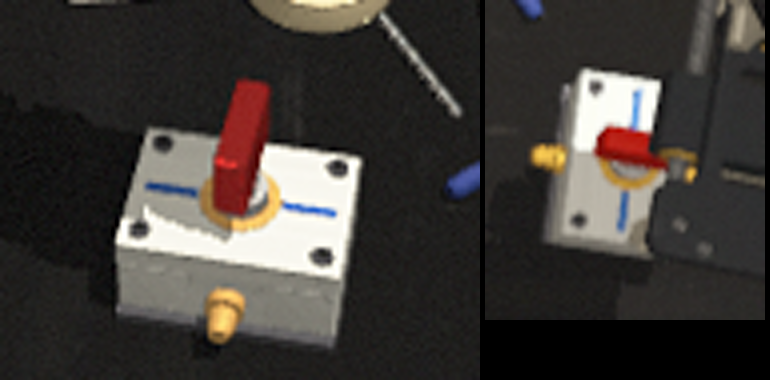

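The end view shows the key upright at about (240,150) in the crop. The wing top is at 0.091–0.092 m, which is fully home, and it lies across the blue lines with the hand clear above. I hand it in.

```bash
python3 -c "
from plant import r
print(r.close_job())"
```

```text
the job is handed in; nothing more can be done
None
```

The valve is shut: I turned the key clockwise to the stop, where torque rose to about 0.35 N m, left it standing fully home with the hand clear, and handed the job in at about 18 s.

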